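# Show the ring: open the carton and hold the sprung cover at the mark

### The arm

A 6-joint arm with a two-finger parallel gripper is mounted at the origin on the work surface. World frame = base frame: x ahead of the robot, y to its left, z up, the work surface at z = 0. Lengths are in m, angles in rad, forces in N, time in s.
With the tool pointing down it reaches from about 0.375 to 0.75 m from the base axis. Payload 9 kg.
Tool frame: the origin (TCP) lies midway between the tips of the shut fingers; the grasp point (between the pads) lies 19 mm behind it; z points along the fingers, y is the direction in which the jaws open and shut (so a half turn about z gives the same grasp; the last joint's range is limited). The gripper opens to 85 mm and grips with 20 to 120 N. Pads are 22 mm wide; open, the fingers measure 114 mm over their backs; the gripper's body (76 mm by 85 mm) begins 54 mm behind the grasp point. The pads swing forward as they close: fully open they stand 13 mm farther back than shut.
Start: joints at [1.042, 0.104, 0.097, 1.564, 0, 1.353], TCP at [0.183, 0.571, 0.231] pointing down, gripper open.
Joint ranges: [-2.99, 2.99], [-0.84, 1.86], [-1.1, 1.16], [-1.84, 2.11], [-1.51, 1.56], [-3.14, 3.14]. Speed limits (rad/s): [2.22, 2.22, 2.57, 3.14, 3.14, 3.14].

### API

Orientations are given as a unit quaternion [x, y, z, w].
In Python, from workcell import * gives the robot as it stands.
- The arm moves only by the tool servo_tool, never from a script. Its argument "moves" is a list that holds one entry, the list of rows, each a list of 7 numbers: the shift along the tool's x, y, z normalised to -1 to 1, where 1 is 100 mm, then the turn, a rotation vector about the tool's x, y, z normalised to -1 to 1, where 1 is 45 degrees, then the opening, from -1 (shut) to 1 (fully open), so that 0 is half open. A call has 1 to 10 rows; each row is the pose to reach, as a shift and turn from the pose measured when the call began, along the tool's axes at that moment; what a row does not reach only later rows make up. A row lasts 1/10 s, in which the tool goes at most 50 mm and 8.59 degrees, less where a joint would pass 70% of its speed; a pose out of reach is approached as far as the arm can. A call with a number of a shift or a turn outside -1 to 1 is refused whole. A call with a gripper value outside its range is refused whole. The fingers move at their own pace and stop on an object; the grip force is fixed at half the most. Time passes only in rows, so rows that repeat a pose let the fingers close. It gives the time, the measured TCP pose, the force and the opening at its end, in the units of the state.
- state(): the state, without advancing time (a new reading comes with each control period).
- grab_frame(name): name is "scene" or "top" or "wrist"; returns the picture (384x512x3 uint8, red, green, blue); there is no depth.
- calibration(name): a dict with "intrinsics" (3x3 intrinsics, pixels), "pose" (4x4, takes a point from camera to world coordinates). Camera axes: x right, y up, looking along -z (the intrinsics and any distortion apply to the point x, -y, -z); pixel columns grow to the right and rows downward; lengths in m; the calibration is good to about 2 mm. A picture is of the moment at which its call begins: read the wrist's pose just before it. calibration takes no time and is no camera call; for the wrist camera it gives the pose at the moment of the call.
- sign_off(): hands the job in, once; it reports no verdict.
The state is a dict: "t": time; "qpos": joint angles; "qd": joint speeds; "joint_torque": joint torques, N m; "tool_pos": TCP position; "ee_rot": TCP orientation; "force": force on the tool from outside, world axes, zero at the start; "moment": the same for the moment, N m; "grip_width": finger opening in m.
Only numpy, scipy, OpenCV 4.12 (cv2) and the standard library are available. Lean on these libraries where they do the work, as an engineer would, in place of code of your own. Each camera call takes 0.05 s, during which the arm holds its last target.

### The job

A ring-viewing case sits in the carton on the jeweller's bench: first fold the carton's left and right flaps outwards, well past upright, then take the pull of the case's spring-loaded cover and lift the cover until it stands at the same angle as the brass pointer beside it. The pointer is the mark: do not shift it, and leave the other things on the bench and in the carton where they are. Finish while still holding the cover steady at the mark with the fingers, since it snaps shut when let go.

Things in the scene. Friction and masses are not known exactly. Their poses are not given: they have to be found in the camera images.
- carton: cardboard carton, 260 (its x) x 220 (its y) x 115 mm tall, fixed. Origin: centre of its underside, on the bench; its x points away from the robot, its y left, turned up to 0.25 rad. Left and right top flaps ajar; end flaps folded down outside (20 mm beyond the walls). In it, in white foam (top at 40 mm), a dark steel ring-viewing case 150 x 120 mm, fixed, cover's top 56 mm above the bench
- flap_left (a joint): Left top flap of the carton, hinged along the left side wall (carton's +y side) at its crease. 0 rad = level and shut, pi/2 = upright, stop at 2.6 = folded out and down outside the box. It starts ajar at 0.7 to 1.05 and stays at whatever angle it is left; about 0.5 N at the edge moves it
- flap_left_edge (a point): middle of the left flap's free edge (edge 252 mm long, card 4 mm thick), 106 mm from the crease; shut, the two edges would meet over the carton's middle
- flap_left_crease (a point): middle of the left flap's crease, 117 mm above the bench, 108 mm from the carton's middle on its +y side
- flap_right (a joint): Right top flap of the carton, hinged along the right side wall (carton's -y side) at its crease. 0 rad = level and shut, pi/2 = upright, stop at 2.6 = folded out and down outside the box. It starts ajar at 0.7 to 1.05 and stays at whatever angle it is left; about 0.5 N at the edge moves it
- flap_right_edge (a point): middle of the right flap's free edge (edge 252 mm long, card 4 mm thick), 106 mm from the crease; shut, the two edges would meet over the carton's middle
- flap_right_crease (a point): middle of the right flap's crease, 117 mm above the bench, 108 mm from the carton's middle on its -y side
- cover (a joint): angle of the case's cover, a dark steel plate 156 (hinge to front edge) x 124 x 6 mm, hinged along its far (+x) edge. 0 = shut, grows as the front edge (nearest the robot) rises, stop at 1.5 rad. A spring pulls it shut: about 2 N at the pull when shut, about 4 N at 0.85 rad; let go, it snaps shut
- cover_grip (a point): centre of the cover's pull: a round aluminium bar, 12 mm thick, 36 mm long along the carton's y, centre 22 mm above the cover's top on a 16 mm wide stem. Pinched from above on its flat ends (36 mm apart) it can turn between the pads. 130 mm in front of the hinge axis and 25 mm above it when shut (78 mm above the bench)
- cover_axis (a point): middle of the cover's hinge axis, which runs along the carton's y, 53 mm above the bench and 85 mm beyond the carton's middle (its +x); the point turns with the cover, its -x axis runs from hinge to front edge in the cover's plane
- pointer (a joint): angle of the pointer that marks the wanted cover angle: a flat brass blade 80 long x 14 wide (along y) x 4 mm thick beside the cover's left (+y) edge, by a short aluminium arc scale, turning stiffly about the cover's hinge line. Same zero and direction as the cover's angle; set between 0.45 and 0.85 rad. The cover is at the mark when both joints read the same
- pointer_tip (a point): tip of the brass pointer, 80 mm from the hinge axis and 78 mm to the +y side of the cover's middle; the point turns with the pointer, its -x axis runs along the pointer towards the tip
- pot: a small glass gem jar with a black cap, 30 mm in diameter and 30 mm tall, on the white foam in the carton's front corner on the carton's +y side, top 70 mm above the bench; a bystander, origin at its underside
- brick: a white soldering block, 90 x 60 x 25 mm, on the bench beside the carton on its left; a bystander, origin at its underside
- bangle: a steel bangle lying flat, 68 mm across, 10 mm high, on the bench beside the carton on its right; a bystander, origin at its underside
- jar: a glass jar with a white cap, 80 mm in diameter, 90 mm tall, on the right of the bench; a bystander, origin at its underside
- bowl: a white bowl, 100 mm across, 45 mm tall, on the right of the bench; a bystander, origin at its underside
- hammer: a hammer lying along x, about 240 mm long, on the left of the bench; a bystander, origin at its underside (tools: at mid-length)
- brush: a brush lying along x, 200 mm long, on the left of the bench; a bystander, origin at its underside (tools: at mid-length)

How it is judged:
On the way, in this order (a step that is already met when the one before it is completed fails the run):
1. both flaps are folded out past upright while the cover is still shut (value of joint each of flap_left, flap_right above 1.75 rad and value of joint cover below 0.1 rad), for 0.2 s.
2. the cover is held by the fingers at the pointer's angle (angle between the x axis of cover_axis and the x axis of pointer_tip, either way round below 0.09 rad and contact force between cover and the fingers above 1 N and velocity of joint cover between -0.1 and 0.1 rad/s), for 0.3 s.
At the end, for the whole second after the job is handed in: Both flaps stand more than 1.75 rad open (upright is 1.57), the cover is within 0.09 rad (5 degrees) of the pointer's angle, still (under 0.1 rad/s), and the fingers bear on it with more than 1 N (all of step 2 and value of joint each of flap_left, flap_right above 1.75 rad); the arm keeps its last pose, push and grip.
It fails at once if the pointer is shifted (distance of pointer_tip from where it was at the start of the episode above 0.008 m).
It fails at once if a bystander is pushed away by more than 30 mm (distance of any of pot, brick, bangle, jar, bowl, hammer, brush from where it was at the start of the episode above 0.03 m).
It fails at once if the jar, the bowl or the gem jar is knocked over (angle between any of jar, bowl, pot's own z axis and vertical above 0.5 rad).
It also fails if it takes over 61 s, if anything falls off the work surface, if the arm or the gripper's body presses on something with over 40 N, if the wrist force passes 120 N, or if a joint passes its speed limit or range.

## Working session

There is one attempt and no reset: what is moved stays moved. The work goes in short steps, Python scripts to look and compute and a tool call to move; the robot and the scene stay as the last step left them, time stands still between calls to the robot, and variables do not carry over. Pictures are saved under pics/ and viewed, and the job is handed in when it is done.

Besides the shell and the picture viewer there is one more tool, called by a JSON object that holds its "name" and its "arguments". servo_tool: Moves the arm, as the interface text tells. Scaled input: -1 to 1 covers 100 mm each way for a shift and 45 degrees each way for a turn. Its arguments: {"type":"object","properties":{"moves":{"type":"array","items":{"type":"array","items":{"type":"array","items":{"type":"number"}}}}},"required":["moves"]}

```bash
ls; mkdir -p pics
python3 - <<'E'
from workcell import *
import cv2
print(state())
for n in ("scene","top"):
    im=grab_frame(n); c=calibration(n); print(n,c)
    cv2.imwrite(f"pics/{n}0.png",im[:,:,::-1])
E
```

```text
pics
{'t': 0.0, 'qpos': array([1.04229637e+00, 1.04728299e-01, 9.64469477e-02, 1.56390258e+00,
       2.34051546e-06, 1.35308949e+00]), 'qd': array([-0.00088636,  0.00130163,  0.0014581 ,  0.00084796,  0.00105543,
        0.00094672]), 'joint_torque': array([ 2.64676955e-04, -5.56931198e+01,  5.03650975e+01,  1.66241883e-02,
       -5.00587612e-04,  4.57318049e-05]), 'tool_pos': array([0.18330469, 0.57095224, 0.23049307]), 'ee_rot': array([ 1.54771857e-01,  9.87949994e-01, -6.45640120e-04, -2.53984630e-04]), 'force': array([ 0.28471861,  0.55158781, -0.31725549]), 'moment': array([ 0.00244771, -0.01484407, -0.04703019]), 'grip_width': 0.08518585918085693}
scene {'intrinsics': array([[447.23890725,   0.        , 266.27861222],
       [  0.        , 447.23890725, 191.92655965],
       [  0.        ,   0.        ,   1.        ]]), 'pose': array([[ 0.6119063 , -0.50402465,  0.60953247,  1.46007129],
       [ 0.79071316,  0.40788897, -0.45650771, -0.66556768],
       [-0.01853043,  0.76130529,  0.64812875,  1.08108768],
       [ 0.        ,  0.        ,  0.        ,  1.        ]])}
top {'intrinsics': array([[403.18270439,   0.        , 248.44319153],
       [  0.        , 403.18270439, 199.23146386],
       [  0.        ,   0.        ,   1.        ]]), 'pose': array([[-0.02608802,  0.99837433, -0.0506765 ,  0.4438129 ],
       [-0.99963812, -0.02638665, -0.00523285,  0.02775312],
       [-0.00656152,  0.05052165,  0.99870141,  1.55817751],
       [ 0.        ,  0.        ,  0.        ,  1.        ]])}
```

Run:
```python
import cv2
for n in ("scene","top"):
    im=cv2.imread(f"pics/{n}0.png"); cv2.imwrite(f"pics/{n}0b.png",cv2.resize(im,(800,600),interpolation=cv2.INTER_CUBIC))
im=cv2.imread("pics/top0.png");print(im.shape)
```

```text
(384, 512, 3)
```

View pics/scene0.png

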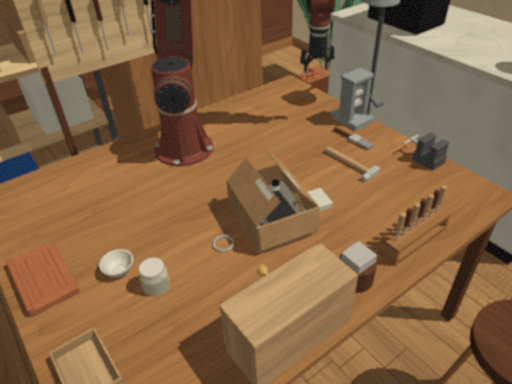

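View pics/top0.png

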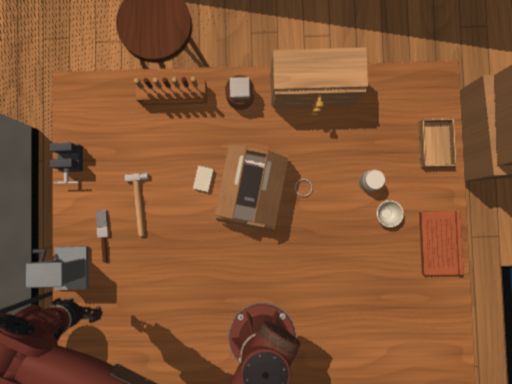

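Run:
```python
import cv2
im=cv2.imread("pics/top0.png")[130:245,190:320]; cv2.imwrite("pics/topc.png",cv2.resize(im,None,fx=5,fy=5,interpolation=cv2.INTER_CUBIC))
im=cv2.imread("pics/scene0.png")[150:260,205:345]; cv2.imwrite("pics/scenec.png",cv2.resize(im,None,fx=5,fy=5,interpolation=cv2.INTER_CUBIC))
```

```text
(no output)
```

View pics/topc.png

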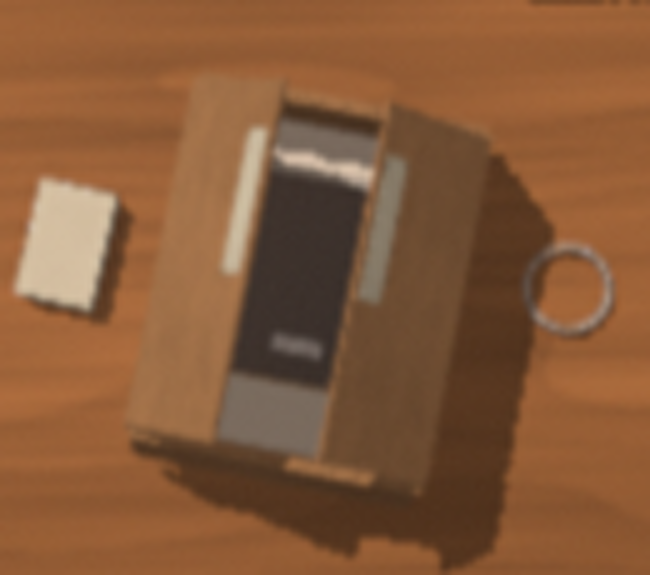

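View pics/scenec.png

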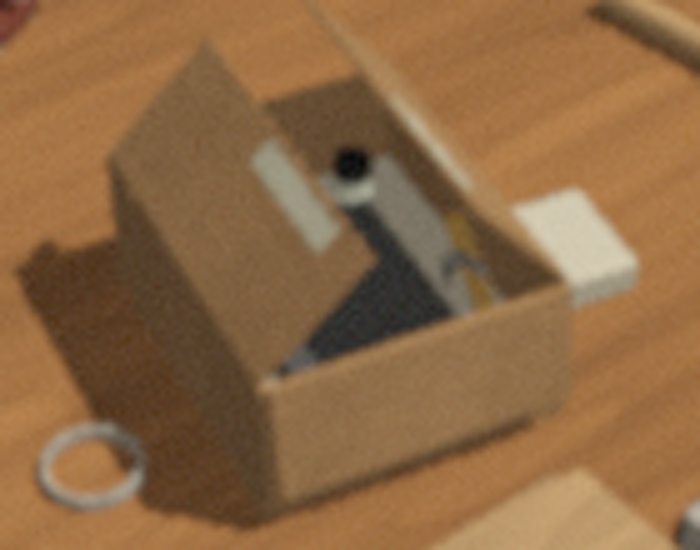

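```bash
cat > geo.py <<'E'
import numpy as np
from workcell import *
def proj(c,P):
    P=np.atleast_2d(P).astype(float); T=np.linalg.inv(c["pose"]); q=P@T[:3,:3].T+T[:3,3]
    K=c["intrinsics"]; x=np.stack([q[:,0],-q[:,1],-q[:,2]],1)@K.T
    return x[:,:2]/x[:,2:]
def w(C,p): # carton->world
    x,y,a=C[:3]; p=np.atleast_2d(p); c,s=np.cos(a),np.sin(a)
    return np.stack([x+c*p[:,0]-s*p[:,1],y+s*p[:,0]+c*p[:,1],p[:,2]],1)
def flap(s,th,x,r=.106): # s=+1 left
    return [x,s*(.108-r*np.cos(th)),.117+r*np.sin(th)]
def cov(th,x,y,z): # point in hinge frame (x toward front negative) ; grip x=-.13,z=.025
    return [.085+x*np.cos(th)+z*np.sin(th), y, .053-x*np.sin(th)+z*np.cos(th)]
E
python3 - <<'E'
from geo import *
from scipy.optimize import least_squares
ct,cs=calibration("top"),calibration("scene")
def pts(p):
    L,R=p[3],p[4]; e=.126
    t=[flap(1,L,e,0),flap(1,L,-e,0),flap(-1,R,e,0),flap(-1,R,-e,0),flap(1,L,e),flap(1,L,-e),flap(-1,R,e),flap(-1,R,-e)]
    s=[flap(-1,R,e,0),flap(-1,R,-e,0),flap(-1,R,e),flap(-1,R,-e)]
    return t,s
ot=(np.array([(197,76),(130,428),(488,130),(420,492),(285,80),(217,440),(388,105),(318,458)])+.5)/5-.5+[190,130]
os=(np.array([(268,385),(112,160),(375,262),(207,42)])+.5)/5-.5+[205,150]
def f(p):
    t,s=pts(p)
    return np.r_[(proj(ct,w(p,t))-ot).ravel(),(proj(cs,w(p,s))-os).ravel()]
r=least_squares(f,[.5,0,-.15,.9,.9],loss='soft_l1'); print(r.x,np.round(f(r.x).reshape(-1,2),1))
np.save("C.npy",r.x)
E
```

```text
[ 0.56614033  0.0234966  -0.21214395  0.86953213  0.75354692] [[-0.6  0.9]
 [-0.4 -0.8]
 [ 0.2  1. ]
 [ 1.  -2.4]
 [ 0.2 -0.6]
 [-0.1  0.3]
 [-0.2 -1.4]
 [ 0.2  0.5]
 [-0.9  0.4]
 [-0.3 -1. ]
 [ 0.4 -0.4]
 [ 0.3 -0.6]]
```

{"name": "servo_tool", "arguments": {"moves": [[[-0.45,-0.33,-0.1,0,0,0,-1],[-0.9,-0.67,-0.2,0,0,0,-1],[-0.9,-0.67,-0.2,0,0,0,-1],[-0.9,-0.67,-0.2,0,0,0,-1]]]}}

```text
t: 0.5
tool_pos: [0.2497, 0.4787, 0.2511]
ee_rot: [0.156, 0.988, -0.0, 0.0]
force: [0.3, 0.3, -0.2]
grip_width: 0.0286
```

{"name": "servo_tool", "arguments": {"moves": [[[-0.45,-0.33,0,0,0,0,-1],[-0.9,-0.67,0,0,0,0,-1],[-0.9,-0.67,0,0,0,0,-1],[-0.9,-0.67,0,0,0,0,-1]]]}}

```text
t: 0.9
tool_pos: [0.3152, 0.3867, 0.2508]
ee_rot: [0.157, 0.988, -0.0, -0.0]
force: [-0.5, 0.2, 0.8]
grip_width: -0.0001
```

{"name": "servo_tool", "arguments": {"moves": [[[-0.45,-0.33,0,0,0,0,-1],[-0.9,-0.67,0,0,0,0,-1],[-0.9,-0.67,0,0,0,0,-1],[-0.9,-0.67,0,0,0,0,-1]]]}}

```text
t: 1.3
tool_pos: [0.3804, 0.2952, 0.2505]
ee_rot: [0.158, 0.987, -0.0, -0.0]
force: [0.7, -0.8, -0.8]
grip_width: -0.0001
```

{"name": "servo_tool", "arguments": {"moves": [[[-0.45,-0.33,0,0,0,0,-1],[-0.9,-0.67,0,0,0,0,-1],[-0.9,-0.67,0,0,0,0,-1],[-0.9,-0.67,0,0,0,0,-1]]]}}

```text
t: 1.7
tool_pos: [0.4452, 0.2039, 0.2501]
ee_rot: [0.159, 0.987, -0.0, -0.001]
force: [0.2, 0.9, 0.2]
grip_width: -0.0002
```

```bash
cat >> geo.py <<'E'
from scipy.spatial.transform import Rotation as Rn
def to(p,tilt=0.,C=None,w_=True):
    """p TCP target in carton coords; desired orientation: tool z down, y along carton y, tilt about carton y. prints normalised shift, turn"""
    C=np.load("C.npy") if C is None else C
    s=state(); R=Rn.from_quat(s["ee_rot"]); t=w(C,p)[0]
    D=Rn.from_euler("z",C[2])*Rn.from_euler("y",tilt)*Rn.from_matrix(np.diag([-1,1,-1.]))
    print("tcp",np.round(s["tool_pos"],4),"target",np.round(t,4),"shift",np.round(R.inv().apply(t-s["tool_pos"])/.1,3),"turn",np.round((R.inv()*D).as_rotvec()/(np.pi/4),3))
E
python3 -c "
from geo import *
to([0,.005,.25])"
```

```text
tcp [0.4452 0.2039 0.2501] target [0.5672 0.0284 0.25  ] shift [-1.709e+00 -1.285e+00 -1.000e-03] turn [-0.    -0.002 -0.136]
```

{"name": "servo_tool", "arguments": {"moves": [[[-0.45,-0.33,0,0,0,-0.07,-1],[-0.85,-0.64,0,0,0,-0.13,-1],[-0.85,-0.64,0,0,0,-0.13,-1],[-0.85,-0.64,0,0,0,-0.13,-1]]]}}

```text
t: 2.1
tool_pos: [0.5057, 0.1177, 0.2497]
ee_rot: [0.108, 0.994, 0.0, -0.001]
force: [-0.6, -0.1, 0.3]
grip_width: 0.0
```

```bash
python3 -c "
from geo import *
to([0,.005,.25])"
```

```text
tcp [0.5057 0.1177 0.2497] target [0.5672 0.0284 0.25  ] shift [-0.793 -0.74  -0.006] turn [ 0.    -0.004 -0.006]
```

Take a wrist picture from above the middle once there.

{"name": "servo_tool", "arguments": {"moves": [[[-0.4,-0.37,0,0,0,0,-1],[-0.79,-0.74,0,0,0,0,-1],[-0.79,-0.74,0,0,0,0,-1],[-0.79,-0.74,0,0,0,0,-1],[-0.79,-0.74,0,0,0,0,-1]]]}}

```text
t: 2.6
tool_pos: [0.5662, 0.0309, 0.2497]
ee_rot: [0.107, 0.994, 0.001, -0.002]
force: [-0.3, 0.5, 0.3]
grip_width: 0.0002
```

```bash
python3 -c "
from geo import *
import cv2
to([0,.005,.165])
im=grab_frame('wrist');cv2.imwrite('pics/w1.png',im[:,:,::-1])
print(calibration('wrist'))"
```

```text
tcp [0.5662 0.0309 0.2497] target [0.5672 0.0284 0.165 ] shift [-0.018 -0.023  0.847] turn [ 0.001 -0.004 -0.004]
{'intrinsics': array([[281.26767088,   0.        , 257.91620768],
       [  0.        , 281.26767088, 193.96386006],
       [  0.        ,   0.        ,   1.        ]]), 'pose': array([[ 2.11358823e-01, -9.25945669e-01, -3.12972947e-01,
         4.84265377e-01],
       [ 9.77408144e-01,  2.00517171e-01,  6.68295086e-02,
         4.85438207e-02],
       [ 8.75955877e-04, -3.20027313e-01,  9.47407912e-01,
         3.92193913e-01],
       [ 0.00000000e+00,  0.00000000e+00,  0.00000000e+00,
         1.00000000e+00]])}
```

View pics/w1.png

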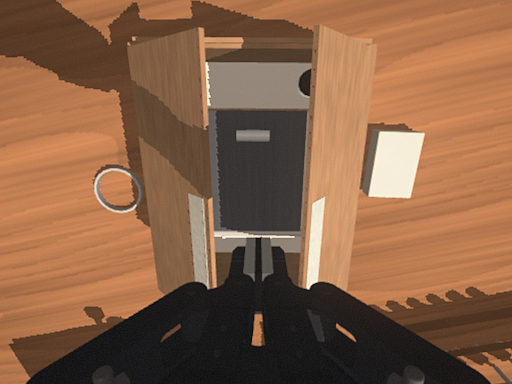

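{"name": "servo_tool", "arguments": {"moves": [[[0,0,0.4,0,0,0,-1],[-0.02,-0.02,0.85,0,0,0,-1],[-0.02,-0.02,0.85,0,0,0,-1],[-0.02,-0.02,0.85,0,0,0,-1]]]}}

```text
t: 3.05
tool_pos: [0.5667, 0.0298, 0.1657]
ee_rot: [0.107, 0.994, 0.001, -0.002]
force: [-0.1, -0.7, -0.5]
grip_width: 0.0
```

```bash
python3 -c "
from geo import *
C=np.load('C.npy');c=calibration('wrist')
to([0,.07,.165]);to([0,.135,.165])"
```

```text
tcp [0.5667 0.0298 0.1657] target [0.5809 0.0919 0.165 ] shift [-0.007  0.637  0.007] turn [ 0.001 -0.005 -0.002]
tcp [0.5667 0.0298 0.1657] target [0.5946 0.1555 0.165 ] shift [-0.006  1.287  0.008] turn [ 0.001 -0.005 -0.002]
```

Sweep left, at a moderate speed.

{"name": "servo_tool", "arguments": {"moves": [[[0,0.12,0,0,0,0,-1],[0,0.24,0,0,0,0,-1],[0,0.36,0,0,0,0,-1],[0,0.48,0,0,0,0,-1],[0,0.6,0,0,0,0,-1],[0,0.7,0,0,0,0,-1],[0,0.8,0,0,0,0,-1],[0,0.8,0,0,0,0,-1]]]}}

```text
t: 3.85
tool_pos: [0.5883, 0.1111, 0.183]
ee_rot: [0.105, 0.994, 0.003, 0.008]
force: [-31.8, 3.1, 89.7]
grip_width: 0.0002
```

{"name": "servo_tool", "arguments": {"moves": [[[0,0.1,0,0,0,0,-1],[0,0.2,0,0,0,0,-1],[0,0.3,0,0,0,0,-1],[0,0.4,0,0,0,0,-1],[0,0.5,0,0,0,0,-1],[0,0.55,0,0,0,0,-1],[0,0.55,0,0,0,0,-1]]]}}

```text
t: 4.55
tool_pos: [0.5996, 0.1657, 0.1826]
ee_rot: [0.105, 0.994, 0.003, 0.007]
force: [-0.2, -0.4, -0.1]
grip_width: 0.0001
```

```bash
python3 -c "
from geo import *
import cv2
to([0,-.135,.165])
im=grab_frame('scene')[100:290,170:400];cv2.imwrite('pics/s2.png',cv2.resize(im[:,:,::-1],None,fx=3,fy=3))"
```

```text
tcp [0.5996 0.1657 0.1826] target [ 0.5377 -0.1085  0.165 ] shift [ 0.038 -2.811  0.157] turn [0.009 0.018 0.003]
```

View pics/s2.png

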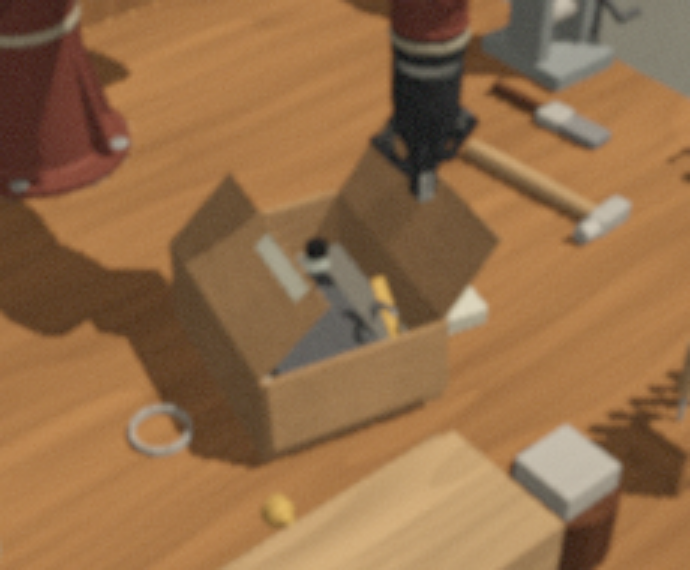

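{"name": "servo_tool", "arguments": {"moves": [[[0,-0.4,0,0,0,0,-1],[0.02,-0.8,0,0,0,0,-1],[0.02,-1.0,0,0,0,0,-1],[0.02,-1.0,0,0,0,0,-1]]]}}

```text
t: 5.0
tool_pos: [0.5765, 0.0652, 0.1822]
ee_rot: [0.106, 0.994, 0.002, 0.007]
force: [0.0, 0.9, 0.7]
grip_width: -0.0001
```

```bash
python3 -c "
from geo import *
to([0,-.01,.168])"
```

```text
tcp [0.5765 0.0652 0.1822] target [0.564  0.0137 0.168 ] shift [ 0.015 -0.53   0.138] turn [ 0.008  0.018 -0.001]
```

{"name": "servo_tool", "arguments": {"moves": [[[0,-0.3,0.05,0,0,0,-1],[0.01,-0.53,0.14,0.01,0.02,0,-1],[0.01,-0.53,0.14,0.01,0.02,0,-1],[0.01,-0.53,0.14,0.01,0.02,0,-1]]]}}

```text
t: 5.4
tool_pos: [0.5646, 0.014, 0.1677]
ee_rot: [0.107, 0.994, -0.001, -0.001]
force: [0.4, 0.1, 0.4]
grip_width: 0.0002
```

```bash
python3 -c "
from geo import *
for q in ([0,-.035,.17],[0,-.05,.185],[0,-.072,.198],[0,-.095,.2],[0,-.115,.195],[0,-.147,.185]):to(q)"
```

```text
tcp [0.5646 0.014  0.1677] target [ 0.5588 -0.0107  0.17  ] shift [ 0.005 -0.254 -0.022] turn [-0.002 -0.002 -0.002]
tcp [0.5646 0.014  0.1677] target [ 0.5556 -0.0254  0.185 ] shift [ 0.004 -0.404 -0.172] turn [-0.002 -0.002 -0.002]
tcp [0.5646 0.014  0.1677] target [ 0.551  -0.0469  0.198 ] shift [ 0.004 -0.625 -0.302] turn [-0.002 -0.002 -0.002]
tcp [0.5646 0.014  0.1677] target [ 0.5461 -0.0694  0.2   ] shift [ 0.004 -0.855 -0.322] turn [-0.002 -0.002 -0.002]
tcp [0.5646 0.014  0.1677] target [ 0.5419 -0.0889  0.195 ] shift [ 0.004 -1.055 -0.271] turn [-0.002 -0.002 -0.002]
tcp [0.5646 0.014  0.1677] target [ 0.5352 -0.1202  0.185 ] shift [ 0.003 -1.374 -0.171] turn [-0.002 -0.002 -0.002]
```

{"name": "servo_tool", "arguments": {"moves": [[[0,-0.13,-0.01,0,0,0,-1],[0,-0.25,-0.03,0,0,0,-1],[0,-0.33,-0.1,0,0,0,-1],[0,-0.4,-0.17,0,0,0,-1],[0,-0.51,-0.24,0,0,0,-1],[0,-0.62,-0.3,0,0,0,-1],[0,-0.74,-0.32,0,0,0,-1],[0,-0.85,-0.32,0,0,0,-1]]]}}

```text
t: 6.2
tool_pos: [0.5466, -0.0702, 0.2003]
ee_rot: [0.107, 0.994, -0.001, -0.001]
force: [0.3, 1.4, -0.1]
grip_width: 0.0001
```

{"name": "servo_tool", "arguments": {"moves": [[[0,-0.1,0,0,0,0,-1],[0,-0.2,0.03,0,0,0,-1],[0,-0.3,0.06,0,0,0,-1],[0,-0.4,0.1,0,0,0,-1],[0,-0.5,0.13,0,0,0,-1],[0,-0.6,0.15,0,0,0,-1],[0,-0.65,0.15,0,0,0,-1],[0,-0.65,0.15,0,0,0,-1]]]}}

```text
t: 7.0
tool_pos: [0.5326, -0.1345, 0.1854]
ee_rot: [0.107, 0.994, -0.001, -0.001]
force: [-0.3, 0.4, 0.5]
grip_width: -0.0
```

```bash
python3 -c "
from geo import *
import cv2
to([0,-.145,.185])
to([-.06,0,.235])
im=grab_frame('scene')[100:290,170:400];cv2.imwrite('pics/s3.png',cv2.resize(im[:,:,::-1],None,fx=3,fy=3))"
```

```text
tcp [ 0.5326 -0.1345  0.1854] target [ 0.5356 -0.1183  0.185 ] shift [0.005 0.165 0.004] turn [-0.002 -0.001 -0.004]
tcp [ 0.5326 -0.1345  0.1854] target [0.5075 0.0361 0.235 ] shift [ 0.61   1.613 -0.498] turn [-0.002 -0.001 -0.004]
```

View pics/s3.png

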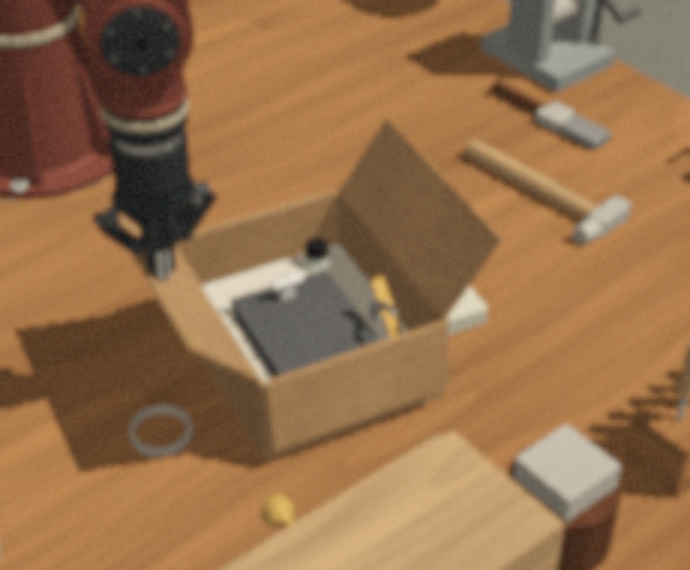

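{"name": "servo_tool", "arguments": {"moves": [[[0.1,0.3,-0.2,0,0,0,-1],[0.3,0.6,-0.4,0,0,0,-0.5],[0.4,1.0,-0.5,0,0,0,0],[0.4,1.0,-0.5,0,0,0,0.3],[0.4,1.0,-0.5,0,0,0,0.3]]]}}

```text
t: 7.55
tool_pos: [0.5154, -0.0269, 0.236]
ee_rot: [0.106, 0.994, -0.001, 0.0]
force: [0.3, -0.2, 0.2]
grip_width: 0.055
```

```bash
python3 -c "
from geo import *
to([-.08,0,.2])"
```

```text
tcp [ 0.5154 -0.0269  0.236 ] target [0.4879 0.0403 0.2   ] shift [0.41  0.6   0.359] turn [-0.002  0.001 -0.   ]
```

{"name": "servo_tool", "arguments": {"moves": [[[0.2,0.3,0,0,0,0,0.3],[0.4,0.6,0.1,0,0,0,0.3],[0.4,0.6,0.1,0,0,0,0.3],[0.4,0.6,0.1,0,0,0,0.3]]]}}

```text
t: 7.95
tool_pos: [0.4888, 0.0399, 0.2254]
ee_rot: [0.106, 0.994, -0.001, -0.0]
force: [-0.0, 0.1, 0.1]
grip_width: 0.0559
```

```bash
python3 -c "
from geo import *
import cv2,pickle
s=state()
c=calibration('wrist');im=grab_frame('wrist');cv2.imwrite('pics/w4.png',cv2.resize(im[:,:,::-1],(800,600),interpolation=cv2.INTER_CUBIC));cv2.imwrite('pics/w4raw.png',im[:,:,::-1])
np.save('cw4.npy',c['pose']);print(s['tool_pos'])
im=grab_frame('scene')[180:245,230:320];cv2.imwrite('pics/s4.png',cv2.resize(im[:,:,::-1],None,fx=8,fy=8,interpolation=cv2.INTER_CUBIC))
im=grab_frame('top')[140:240,190:310];cv2.imwrite('pics/t4.png',cv2.resize(im[:,:,::-1],None,fx=6,fy=6,interpolation=cv2.INTER_CUBIC))"
```

```text
[0.48882386 0.03986547 0.22537862]
```

View pics/w4.png

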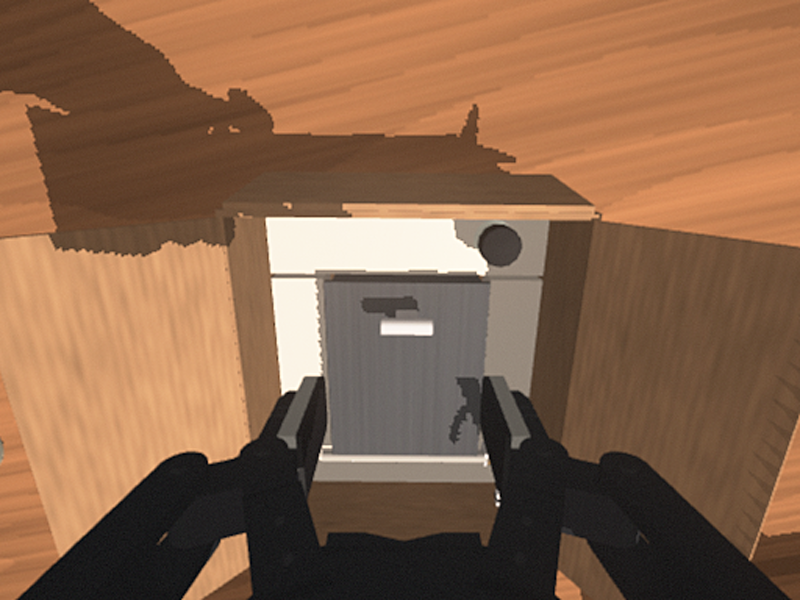

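View pics/s4.png

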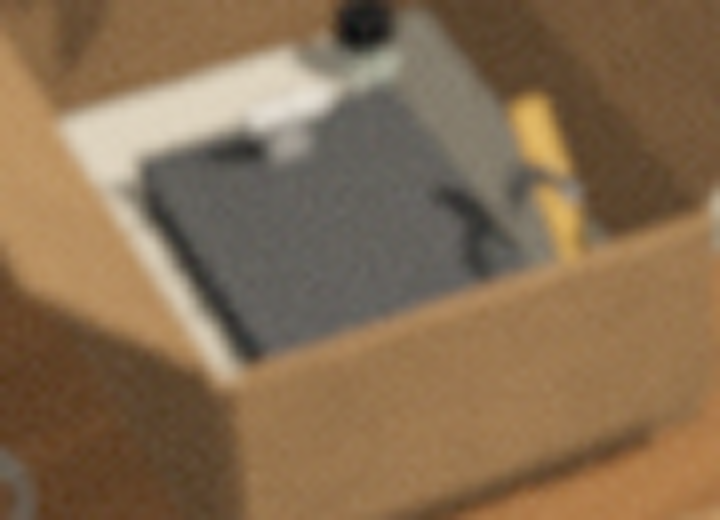

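View pics/t4.png

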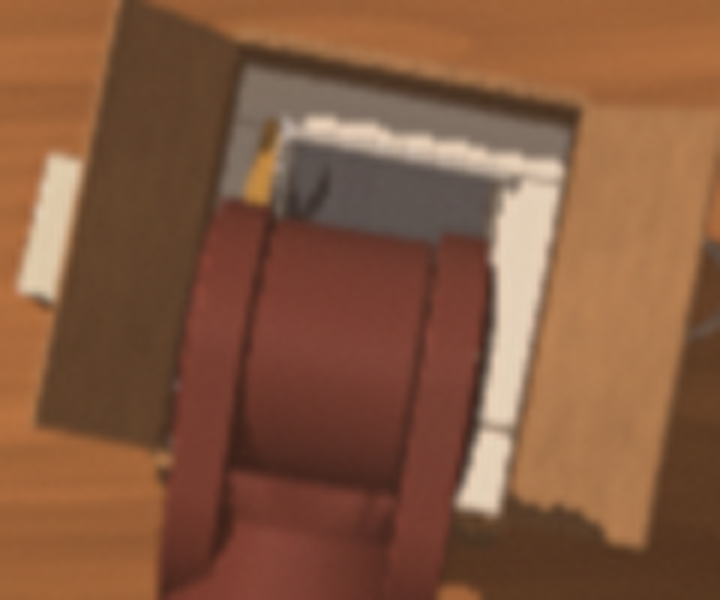

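{"name": "servo_tool", "arguments": {"moves": [[[0.05,-0.4,-0.2,0,0,0,0.3],[0.1,-0.8,-0.4,0,0,0,0.3],[0.1,-0.8,-0.4,0,0,0,0.3],[0.1,-0.8,-0.4,0,0,0,0.3],[0.1,-0.8,-0.4,0,0,0,0.3]]]}}

```text
t: 8.6
tool_pos: [0.4627, -0.037, 0.2655]
ee_rot: [0.107, 0.994, -0.001, -0.0]
force: [0.5, 0.2, -1.5]
grip_width: 0.0556
```

```bash
python3 -c "
from geo import *
import cv2
c=calibration('wrist');im=grab_frame('wrist');cv2.imwrite('pics/w5.png',cv2.resize(im[:,:,::-1],(800,600),interpolation=cv2.INTER_CUBIC));cv2.imwrite('pics/w5raw.png',im[:,:,::-1])
np.save('cw5.npy',c['pose']);cv2.imwrite('pics/w5c.png',cv2.resize(im[150:320,220:390,::-1],None,fx=3.5,fy=3.5,interpolation=cv2.INTER_CUBIC))
"
```

```text
(no output)
```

View pics/w5.png

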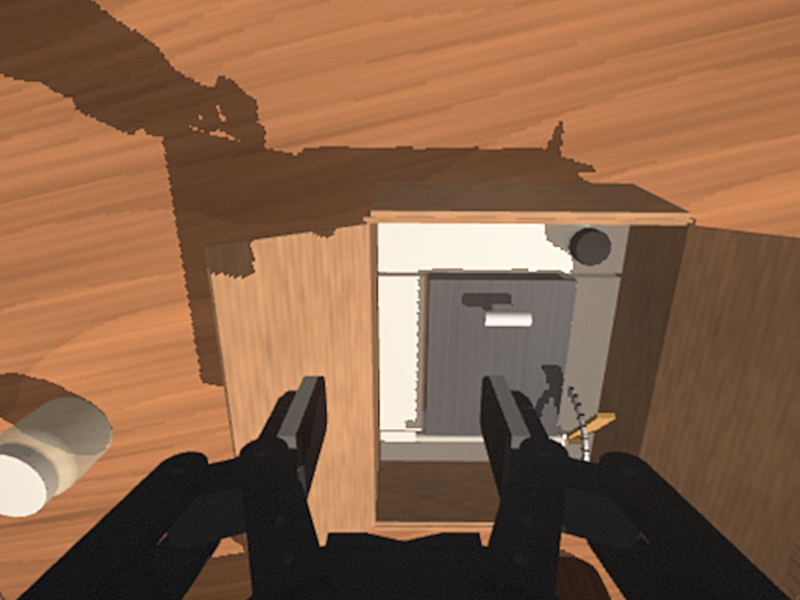

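View pics/w5c.png

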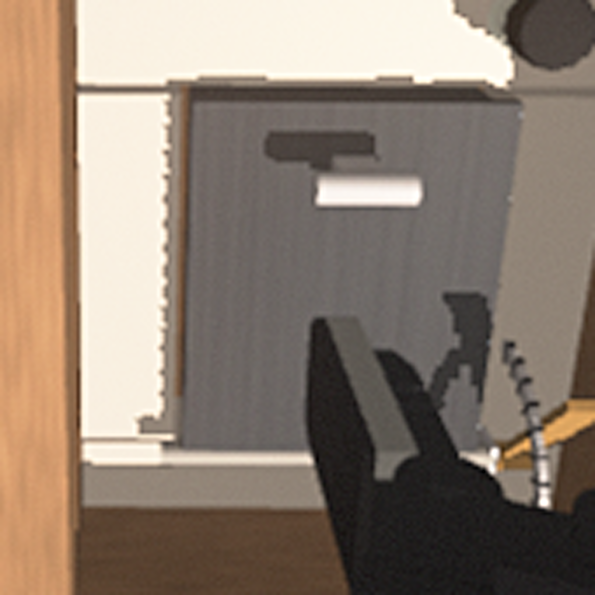

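```bash
python3 -c "
import cv2
im=cv2.imread('pics/w5raw.png')[245:300,345:405];cv2.imwrite('pics/w5d.png',cv2.resize(im,None,fx=10,fy=10,interpolation=cv2.INTER_CUBIC))
"
```

```text
(no output)
```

View pics/w5d.png

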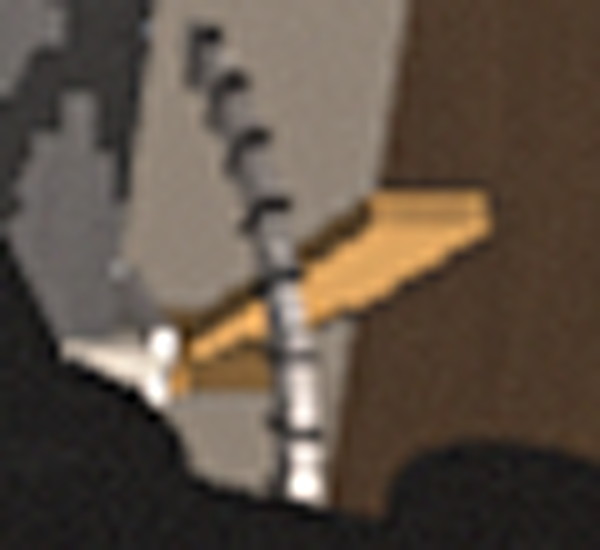

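```bash
cat > fit.py <<'E'
from geo import *
from scipy.optimize import least_squares
C0=np.load("C.npy")
cs,ct,c5=calibration("scene"),calibration("top"),calibration("wrist"); c5["pose"]=np.load("cw5.npy")
o5=(np.array([(522,102),(190,98),(182,448),(369,191)])+.5)/3.5-.5+[220,150]
tip5=(np.array([432,207])+.5)/10-.5+[345,245]
tips=(np.array([530,100])+.5)/8-.5+[230,180]
P5=[[-.071,.062,.056],[-.071,-.062,.056],[.085,-.062,.056],[-.045,0,.078]]
os=(np.array([(522-0,0)])) 
def f(C): return (proj(c5,w(C,P5))-o5).ravel()
print("prior resid",np.round(f(C0).reshape(-1,2),1))
r=least_squares(f,C0[:3]);print("C wrist",r.x,np.round(r.fun.reshape(-1,2),1))
for nm,C in (("old",C0),("wr",r.x)):
  for c,o in ((c5,tip5),(cs,tips)):
    g=lambda t:(proj(c,w(C,cov(t[0],-.08,.078,0)))-o).ravel()
    q=least_squares(g,[.6]);print(nm,"theta",q.x,"res",np.round(q.fun,2))
    g=lambda t:(proj(c,w(C+np.r_[t[1:],np.zeros(len(C)-2)],cov(t[0],-.08,.078,0)))-o).ravel()
  
np.save("Cw.npy",r.x)
E
python3 fit.py
```

```text
prior resid [[-0.7  1.9]
 [-1.3  3. ]
 [-0.7  4.5]
 [-2.5  1.2]]
C wrist [ 0.56303789  0.02537866 -0.2246094 ] [[ 1.2 -0.1]
 [ 0.4 -0.1]
 [-0.6  2.1]
 [-0.9 -1.3]]
old theta [0.71388847] res [-1.77  0.41]
old theta [0.80329878] res [0.09 0.3 ]
wr theta [0.73578652] res [-0.47  0.1 ]
wr theta [0.80132857] res [-0.06 -0.19]
```

```bash
cat > ray.py <<'E'
from geo import *
def ray(c,px,z):
    K=c["intrinsics"];d=np.linalg.inv(K)@np.r_[px,1];d=c["pose"][:3,:3]@[d[0],-d[1],-d[2]];o=c["pose"][:3,3]
    return o+d*(z-o[2])/d[2]
E
python3 - <<'E'
from ray import *
c=calibration("wrist")
for n,p in (("cw4.npy",(260,208.8)),("cw5.npy",((369.5)/3.5-.5+220,191.5/3.5-.5+150))):
    c["pose"]=np.load(n);print(ray(c,p,.080))
for C in (np.load("C.npy"),np.load("Cw.npy")):print(w(C,[-.045,0,.078]))
# angle of pull ends
c["pose"]=np.load("cw4.npy")
a,b=[ray(c,np.array(q)*.64,.08) for q in((381,328),(433,328))];print(a,b,np.linalg.norm(a-b),np.arctan2(-(b-a)[0],(b-a)[1]))
a,b=[ray(c,np.array(q)*.64,.056) for q in((327,282),(490,284))];print(a,b,np.linalg.norm(a-b),np.arctan2(-(b-a)[0],(b-a)[1]))
E
```

```text
[0.51963098 0.03547358 0.08      ]
[0.52031498 0.03598279 0.08      ]
[[0.52214915 0.03297164 0.078     ]]
[[0.51916824 0.03540131 0.078     ]]
[0.51723056 0.0177899  0.08      ] [0.52484722 0.05363923 0.08      ] 0.03664952543979268 -0.20935006090347374
[ 0.48259534 -0.01629474  0.056     ] [0.50910284 0.10095119 0.056     ] 0.1202050560595981 -0.22234650922322738
```

Run:
```python
import numpy as np
np.save("C.npy",np.array([.564,.0256,-.215]))
from geo import *
to([-.045,0,.12]);to([-.045,0,.058])
```

```text
tcp [ 0.4626 -0.0366  0.2653] target [0.52   0.0352 0.12  ] shift [-0.41   0.826  1.451] turn [-0.002 -0.001  0.002]
tcp [ 0.4626 -0.0366  0.2653] target [0.52   0.0352 0.058 ] shift [-0.41   0.827  2.071] turn [-0.002 -0.001  0.002]
```

{"name": "servo_tool", "arguments": {"moves": [[[-0.2,0.4,0.1,0,0,0,0.3],[-0.41,0.83,0.3,0,0,0,0.3],[-0.41,0.83,0.65,0,0,0,0.3],[-0.41,0.83,1.0,0,0,0,0.3],[-0.41,0.83,1.0,0,0,0,0.3],[-0.41,0.83,1.0,0,0,0,0.3]]]}}

```text
t: 9.25
tool_pos: [0.5197, 0.0363, 0.1653]
ee_rot: [0.106, 0.994, -0.001, -0.001]
force: [-0.6, -0.8, 0.3]
grip_width: 0.0553
```

Run:
```python
from geo import *
import cv2
to([-.045,0,.12]);to([-.045,0,.058])
im=grab_frame('wrist');cv2.imwrite('pics/w6.png',cv2.resize(im[:,:,::-1],(800,600),interpolation=cv2.INTER_CUBIC))
```

```text
tcp [0.5197 0.0363 0.1653] target [0.52   0.0352 0.12  ] shift [-0.007 -0.01   0.453] turn [-0.002 -0.002  0.003]
tcp [0.5197 0.0363 0.1653] target [0.52   0.0352 0.058 ] shift [-0.008 -0.009  1.073] turn [-0.002 -0.002  0.003]
```

View pics/w6.png

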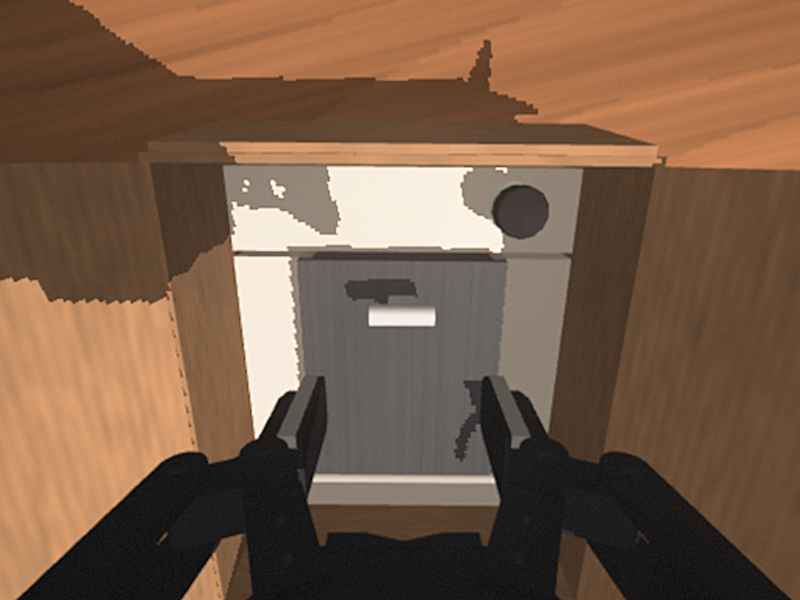

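{"name": "servo_tool", "arguments": {"moves": [[[-0.01,-0.01,0.3,0,0,0,0.3],[-0.01,-0.01,0.6,0,0,0,0.3],[-0.01,-0.01,0.8,0,0,0,0.3],[-0.01,-0.01,0.9,0,0,0,0.3],[-0.01,-0.01,0.9,0,0,0,0.3]]]}}

```text
t: 9.8
tool_pos: [0.5216, 0.0344, 0.0772]
ee_rot: [0.106, 0.994, -0.001, 0.0]
force: [-0.2, -0.3, -0.3]
grip_width: 0.056
```

Run:
```python
from ray import *
import cv2
to([-.045,0,.058])
im=grab_frame('wrist');cv2.imwrite('pics/w7.png',cv2.resize(im[:,:,::-1],(800,600),interpolation=cv2.INTER_CUBIC))
```

```text
tcp [0.5216 0.0344 0.0772] target [0.52   0.0352 0.058 ] shift [0.017 0.005 0.192] turn [-0.002  0.001  0.002]
```

View pics/w7.png

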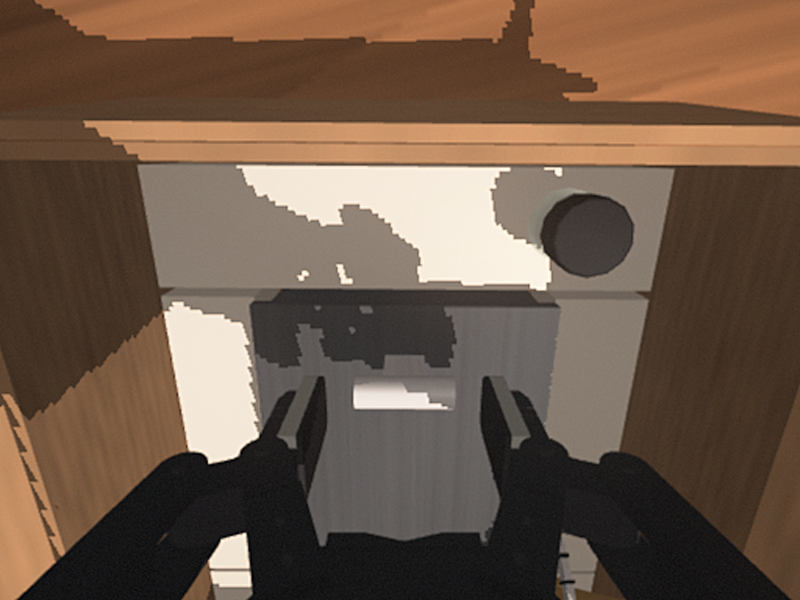

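{"name": "servo_tool", "arguments": {"moves": [[[0.01,0,0.1,0,0,0,0.3],[0.02,0,0.19,0,0,0,0.3],[0.02,0,0.19,0,0,0,0.1],[0.02,0,0.19,0,0,0,-0.3],[0.02,0,0.19,0,0,0,-1],[0.02,0,0.19,0,0,0,-1],[0.02,0,0.19,0,0,0,-1],[0.02,0,0.19,0,0,0,-1]]]}}

```text
t: 10.65
tool_pos: [0.52, 0.035, 0.0592]
ee_rot: [0.106, 0.994, -0.001, 0.001]
force: [-3.6, 4.4, 1.4]
grip_width: 0.0343
```

Run:
```python
from ray import *
import cv2
to([-.045,0,.058])
im=grab_frame('wrist');cv2.imwrite('pics/w8.png',cv2.resize(im[:,:,::-1],(800,600),interpolation=cv2.INTER_CUBIC))
```

```text
tcp [0.52   0.035  0.0592] target [0.52   0.0352 0.058 ] shift [0.    0.002 0.012] turn [-0.001  0.002  0.002]
```

View pics/w8.png

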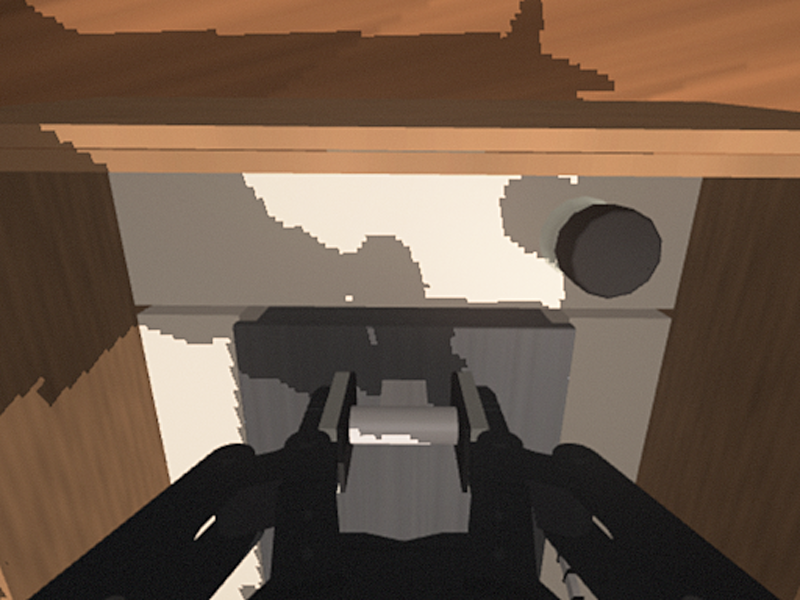

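```bash
cat > arc.py <<'E'
from geo import *
import sys
C=np.load("C.npy")
def tcp(th,k=.5):
    b=np.array(cov(th,-.13,0,.025)); t=k*th
    return b+.0188*np.array([-np.sin(t),0,-np.cos(t)])
off=np.load("off.npy") if len(sys.argv)>1 else None
s=state(); R=Rn.from_quat(s["ee_rot"])
if off is None:
    off=s["tool_pos"]-w(C,tcp(0))[0]; np.save("off.npy",off); print("off",off)
def rows(ths,k=.5):
    for th in ths:
        D=Rn.from_euler("z",C[2])*Rn.from_euler("y",k*th)*Rn.from_matrix(np.diag([-1,1,-1.]))
        p=w(C,tcp(th,k))[0]+off
        print(round(th,2),np.round(R.inv().apply(p-s["tool_pos"])/.1,3),np.round((R.inv()*D).as_rotvec()/(np.pi/4),3))
E
python3 - <<'E'
from arc import *
rows(np.arange(.04,.42,.04))
E
```

```text
off [-3.76667345e-05 -1.86725067e-04 -1.70758378e-05]
0.04 [-0.007 -0.    -0.052] [-0.002  0.028  0.002]
0.08 [-0.017 -0.    -0.103] [-0.002  0.053  0.002]
0.12 [-0.028 -0.    -0.154] [-0.002  0.079  0.002]
0.16 [-0.042 -0.    -0.204] [-0.002  0.104  0.002]
0.2 [-0.057 -0.    -0.254] [-0.002  0.129  0.002]
0.24 [-0.075 -0.    -0.303] [-0.002  0.155  0.002]
0.28 [-0.094 -0.001 -0.351] [-0.002  0.18   0.002]
0.32 [-0.115 -0.001 -0.398] [-0.002  0.206  0.002]
0.36 [-0.138 -0.001 -0.445] [-0.002  0.231  0.002]
0.4 [-0.163 -0.001 -0.49 ] [-0.002  0.257  0.002]
```

{"name": "servo_tool", "arguments": {"moves": [[[-0.007,0,-0.052,0,0.028,0,-1],[-0.017,0,-0.103,0,0.053,0,-1],[-0.028,0,-0.154,0,0.079,0,-1],[-0.042,0,-0.204,0,0.104,0,-1],[-0.057,0,-0.254,0,0.129,0,-1],[-0.075,0,-0.303,0,0.155,0,-1],[-0.094,0,-0.351,0,0.18,0,-1],[-0.115,0,-0.398,0,0.206,0,-1],[-0.138,0,-0.445,0,0.231,0,-1],[-0.163,0,-0.49,0,0.257,0,-1]]]}}

```text
t: 11.7
tool_pos: [0.5353, 0.0316, 0.1075]
ee_rot: [0.106, 0.989, 0.01, -0.101]
force: [-0.9, 0.9, -5.2]
grip_width: 0.0341
```

```bash
python3 - x <<'E'
from arc import *
import cv2
rows([.4,.44,.48,.52,.56,.6,.64,.68,.7,.76])
im=grab_frame('scene')[150:250,205:345];cv2.imwrite('pics/s9.png',cv2.resize(im[:,:,::-1],None,fx=5,fy=5,interpolation=cv2.INTER_CUBIC))
im=grab_frame('wrist');cv2.imwrite('pics/w9.png',cv2.resize(im[:,:,::-1],(800,600),interpolation=cv2.INTER_CUBIC))
E
```

```text
0.4 [-0.004  0.001 -0.008] [-0.002 -0.003  0.002]
0.44 [-0.021  0.001 -0.057] [-0.002  0.022  0.002]
0.48 [-0.04   0.001 -0.105] [-0.002  0.048  0.002]
0.52 [-0.061  0.    -0.152] [-0.002  0.073  0.002]
0.56 [-0.084  0.    -0.198] [-0.002  0.099  0.002]
0.6 [-0.109  0.    -0.243] [-0.002  0.124  0.002]
0.64 [-0.135  0.    -0.287] [-0.002  0.149  0.002]
0.68 [-0.163 -0.    -0.329] [-0.002  0.175  0.002]
0.7 [-0.178 -0.    -0.35 ] [-0.003  0.188  0.002]
0.76 [-0.225 -0.    -0.411] [-0.003  0.226  0.002]
```

View pics/s9.png

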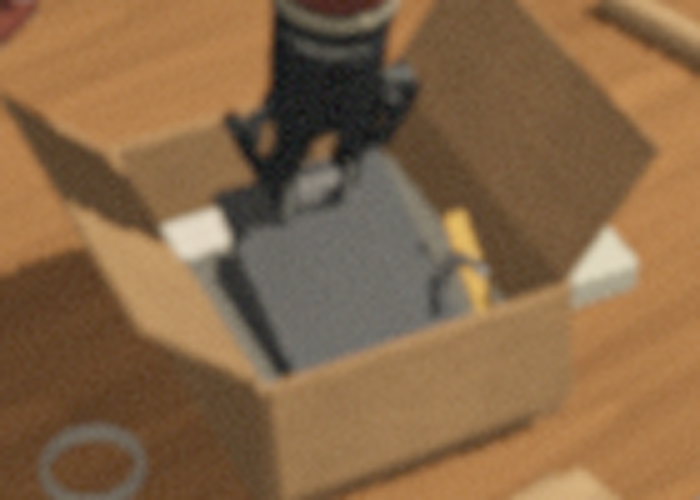

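View pics/w9.png

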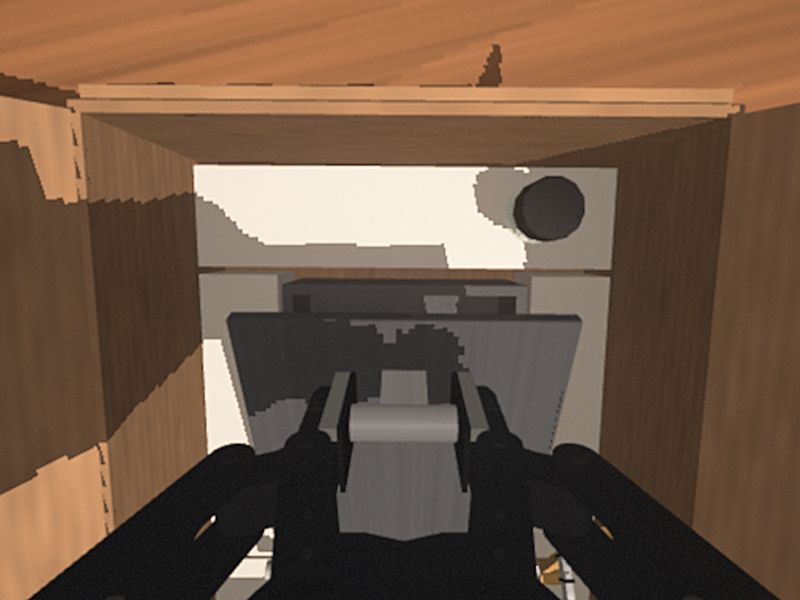

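{"name": "servo_tool", "arguments": {"moves": [[[-0.021,0,-0.057,0,0.022,0,-1],[-0.04,0,-0.105,0,0.048,0,-1],[-0.061,0,-0.152,0,0.073,0,-1],[-0.084,0,-0.198,0,0.099,0,-1],[-0.109,0,-0.243,0,0.124,0,-1],[-0.135,0,-0.287,0,0.149,0,-1],[-0.163,0,-0.329,0,0.175,0,-1],[-0.178,0,-0.35,0,0.188,0,-1],[-0.178,0,-0.35,0,0.188,0,-1]]]}}

```text
t: 12.7
tool_pos: [0.5592, 0.0263, 0.1377]
ee_rot: [0.105, 0.979, 0.018, -0.174]
force: [-3.7, 0.4, -4.4]
grip_width: 0.0342
```

```bash
python3 - x <<'E'
from arc import *
import cv2
rows([.66,.68,.7,.72,.74,.76])
im=grab_frame('scene');cv2.imwrite('pics/s10raw.png',im[:,:,::-1])
cv2.imwrite('pics/s10.png',cv2.resize(im[165:235,240:330,::-1],None,fx=8,fy=8,interpolation=cv2.INTER_CUBIC))
np.save('cw10.npy',calibration('wrist')['pose'])
im=grab_frame('wrist');cv2.imwrite('pics/w10.png',cv2.resize(im[:,:,::-1],(800,600),interpolation=cv2.INTER_CUBIC));cv2.imwrite('pics/w10raw.png',im[:,:,::-1])
E
```

```text
0.66 [0.024 0.002 0.042] [-0.003 -0.027  0.001]
0.68 [0.013 0.002 0.019] [-0.003 -0.014  0.001]
0.7 [ 0.001  0.002 -0.004] [-0.003 -0.002  0.001]
0.72 [-0.011  0.002 -0.027] [-0.003  0.011  0.001]
0.74 [-0.023  0.002 -0.049] [-0.003  0.024  0.001]
0.76 [-0.036  0.002 -0.071] [-0.003  0.037  0.001]
```

View pics/s10.png

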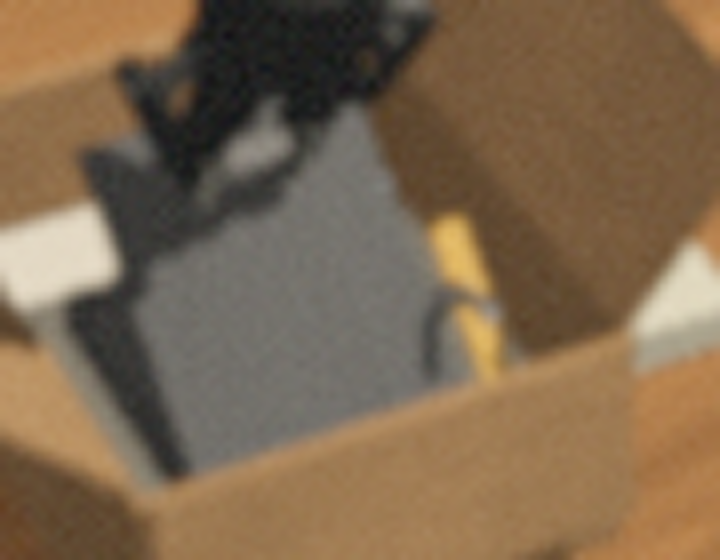

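View pics/w10.png

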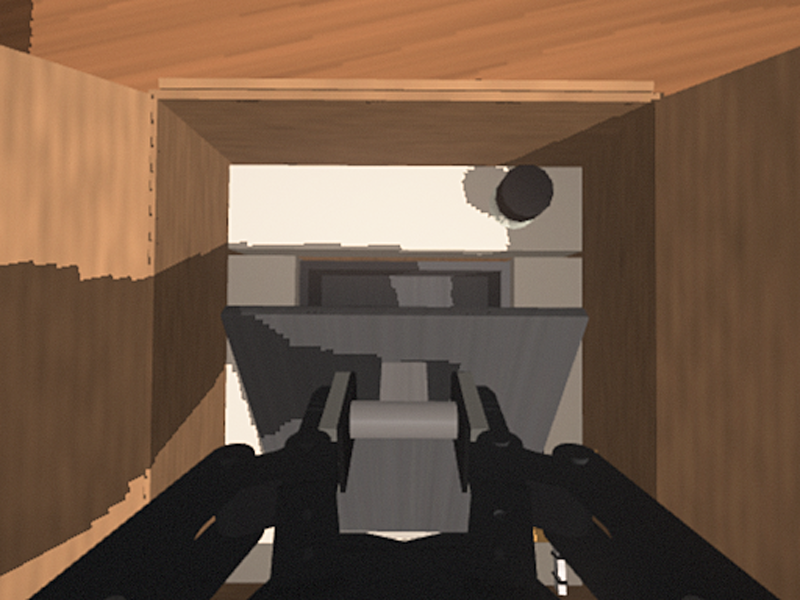

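```bash
cat > cmp.py <<'E'
from geo import *
C=np.load("C.npy");cs=calibration("scene")
def crop(p,s=8,o=(240,165)): return (np.array(p)-np.array(o)+.5)*s-.5
for th in (.65,.7,.75,.8,.85):
    cv=crop(proj(cs,w(C,[cov(th,-.156,.062,.003),cov(th,-.08,.062,.003),cov(th,-.156,.062,-.003),cov(th,-.03,.062,-.003),cov(th,-.156,-.062,-.003)])))
    pt=crop(proj(cs,w(C,[cov(th,-.08,.071,0),cov(th,-.08,.085,0),cov(th,-.02,.071,0),cov(th,-.02,.085,0)])))
    sl=lambda a,b:round((b-a)[0]/(b-a)[1],3)
    print(th,"cover",cv.round().astype(int).tolist(),"ptr",pt.round().astype(int).tolist(),"slopes",sl(cv[0],cv[1]),sl(pt[0],pt[2]),sl(pt[1],pt[3]))
E
python3 cmp.py; python3 -c "
import cv2
im=cv2.imread('pics/s10raw.png')[170:217,275:315]; im=cv2.resize(im,None,fx=15,fy=15,interpolation=cv2.INTER_CUBIC);cv2.imwrite('pics/s10d.png',im[:600])"
```

```text
0.65 cover [[345, 67], [410, 233], [341, 71], [449, 347], [73, 154]] ptr [[427, 228], [456, 219], [479, 361], [508, 351]] slopes 0.392 0.393 0.394
0.7 cover [[350, 62], [413, 231], [346, 66], [450, 346], [77, 149]] ptr [[430, 226], [459, 216], [480, 360], [509, 350]] slopes 0.371 0.372 0.373
0.75 cover [[356, 58], [416, 230], [352, 61], [451, 345], [82, 145]] ptr [[433, 224], [462, 215], [481, 360], [510, 350]] slopes 0.35 0.351 0.351
0.8 cover [[362, 55], [420, 229], [358, 57], [452, 344], [86, 142]] ptr [[436, 223], [466, 213], [481, 360], [511, 350]] slopes 0.33 0.33 0.33
0.85 cover [[369, 53], [423, 228], [364, 54], [453, 344], [91, 139]] ptr [[440, 222], [469, 212], [482, 360], [512, 349]] slopes 0.31 0.309 0.309
```

View pics/s10d.png

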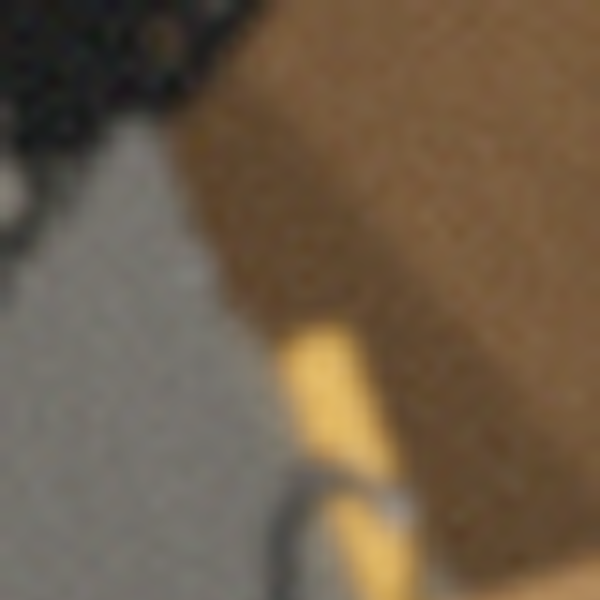

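```bash
cat > fit2.py <<'E'
from geo import *
from scipy.optimize import least_squares
c5=calibration("wrist"); c5["pose"]=np.load("cw5.npy")
o5=(np.array([(522,102),(190,98),(369,191)])+.5)/3.5-.5+[220,150]
P5=[[-.071,.062,.056],[-.071,-.062,.056],[-.045,0,.081]]
tip5=(np.array([(375,190),(488,190),(375,222),(492,230)])+.5)/10-.5+[345,245]
P=lambda t:[cov(t,-.08,.071,-.002),cov(t,-.08,.085,-.002),cov(t,-.08,.071,.002),cov(t,-.08,.085,.002)]
def f(p): 
    C=[p[0],p[1],p[2]]
    return np.r_[(proj(c5,w(C,P5))-o5).ravel(),(proj(c5,w(C,P(p[3])))-tip5).ravel(),(p[2]+.215)/.01]
r=least_squares(f,[.564,.0256,-.215,.7]);print(r.x,np.round(r.fun[:-1].reshape(-1,2),1))
C=np.load("C.npy")
r=least_squares(lambda t:(proj(c5,w(C,P(t[0])))-tip5).ravel(),[.7]);print(r.x,np.round(r.fun.reshape(-1,2),1))
r=least_squares(lambda t:(proj(c5,w(C+np.r_[0,t[1],0],P(t[0])))-tip5).ravel(),[.7,0]);print(r.x,np.round(r.fun.reshape(-1,2),1))
for t in (.65,.7,.75,.8): print(t,(crop:=(proj(c5,w(C,P(t)))-[345,245]+.5)*10-.5).round().tolist())
E
python3 fit2.py
```

```text
[ 0.56335283  0.02550873 -0.21589467  0.74030587] [[ 0.9 -0.3]
 [ 0.   0.5]
 [-0.6 -0.3]
 [-0.3  0.2]
 [-0.3  0.2]
 [ 0.4  0.2]
 [ 0.  -0.5]]
[0.73425086] [[-0.3  0.2]
 [-0.3  0.2]
 [ 0.4  0.2]
 [ 0.1 -0.6]]
[7.34242913e-01 1.55106768e-05] [[-0.3  0.2]
 [-0.3  0.2]
 [ 0.4  0.2]
 [ 0.1 -0.6]]
0.65 [[360.0, 139.0], [471.0, 140.0], [367.0, 170.0], [480.0, 170.0]]
0.7 [[367.0, 170.0], [480.0, 170.0], [375.0, 202.0], [488.0, 202.0]]
0.75 [[375.0, 202.0], [488.0, 202.0], [381.0, 234.0], [495.0, 235.0]]
0.8 [[381.0, 234.0], [495.0, 235.0], [387.0, 268.0], [502.0, 268.0]]
```

```bash
python3 - <<'E'
from geo import *
c=calibration("wrist");c["pose"]=np.load("cw10.npy");C=np.load("C.npy")
for t in (.6,.65,.7,.75,.8):
    print(t,((proj(c,w(C,[cov(t,-.156,-.062,-.003),cov(t,-.156,.062,-.003),cov(t,-.156,-.062,.003),cov(t,-.156,.062,.003),cov(t,-.13,0,.025)]))+.5)/.64).round(1).tolist())
E
python3 -c "
import cv2
im=cv2.imread('pics/w10raw.png')[185:225,135:195]; cv2.imwrite('pics/w10d.png',cv2.resize(im,None,fx=10,fy=10,interpolation=cv2.INTER_CUBIC))"
```

```text
0.6 [[236.4, 284.3], [574.0, 285.3], [231.0, 292.9], [579.4, 293.9], [404.8, 390.7]]
0.65 [[229.3, 295.7], [581.0, 296.8], [223.6, 305.7], [586.7, 306.9], [404.7, 407.5]]
0.7 [[221.8, 309.0], [588.5, 310.1], [215.9, 320.6], [594.4, 321.8], [404.7, 425.8]]
0.75 [[214.1, 324.4], [596.2, 325.6], [207.8, 337.7], [602.4, 339.0], [404.6, 445.8]]
0.8 [[205.9, 342.0], [604.3, 343.3], [199.5, 357.2], [610.7, 358.6], [404.6, 467.3]]
```

View pics/w10d.png

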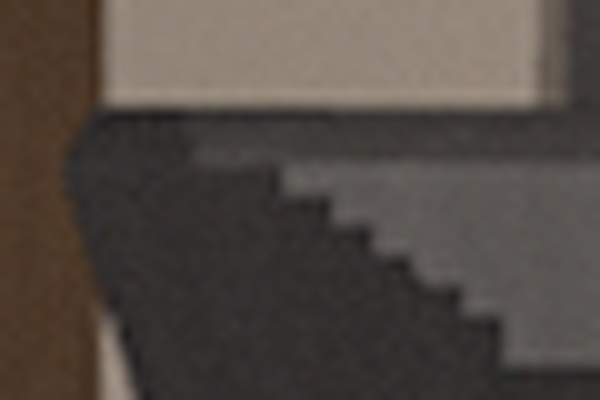

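{"name": "servo_tool", "arguments": {"moves": [[[-0.011,0,-0.027,0,0.011,0,-1],[-0.023,0,-0.049,0,0.024,0,-1],[-0.033,0,-0.066,0,0.034,0,-1],[-0.033,0,-0.066,0,0.034,0,-1],[-0.033,0,-0.066,0,0.034,0,-1],[-0.033,0,-0.066,0,0.034,0,-1],[-0.033,0,-0.066,0,0.034,0,-1],[-0.033,0,-0.066,0,0.034,0,-1]]]}}

```text
t: 13.6
tool_pos: [0.5647, 0.025, 0.1427]
ee_rot: [0.105, 0.977, 0.019, -0.186]
force: [1.0, 0.2, -10.3]
grip_width: 0.0342
```

```bash
python3 - x <<'E'
from arc import *
import cv2
rows([.74,.75,.76])
c=calibration("wrist");im=grab_frame('wrist');cv2.imwrite('pics/w11.png',cv2.resize(im[:,:,::-1],(800,600),interpolation=cv2.INTER_CUBIC))
for x0 in (135,340): cv2.imwrite(f'pics/w11_{x0}.png',cv2.resize(im[180:220,x0:x0+60,::-1],None,fx=10,fy=10,interpolation=cv2.INTER_CUBIC))
for t in (.65,.7,.725,.75,.8):
    print(t,((proj(c,w(C,[cov(t,-.156,-.062,-.003),cov(t,-.156,.062,-.003),cov(t,-.156,-.062,.003),cov(t,-.156,.062,.003),cov(t,-.13,0,.025)])))).round(1).tolist())
im=grab_frame('scene');cv2.imwrite('pics/s11.png',cv2.resize(im[150:250,205:345,::-1],None,fx=5,fy=5,interpolation=cv2.INTER_CUBIC))
E
```

```text
0.74 [0.012 0.002 0.017] [-0.003 -0.008  0.001]
0.75 [0.006 0.002 0.006] [-0.003 -0.002  0.001]
0.76 [ 0.     0.002 -0.005] [-0.003  0.005  0.001]
0.65 [[150.6, 179.4], [367.2, 180.0], [147.2, 185.0], [370.6, 185.7], [258.6, 247.6]]
0.7 [[146.1, 186.9], [371.6, 187.6], [142.5, 193.5], [375.2, 194.2], [258.6, 258.4]]
0.725 [[143.8, 191.1], [374.0, 191.8], [140.1, 198.2], [377.6, 198.9], [258.6, 264.2]]
0.75 [[141.4, 195.6], [376.3, 196.3], [137.7, 203.2], [380.1, 204.0], [258.6, 270.2]]
0.8 [[136.5, 205.7], [381.2, 206.5], [132.6, 214.4], [385.1, 215.2], [258.5, 282.9]]
```

View pics/w11.png

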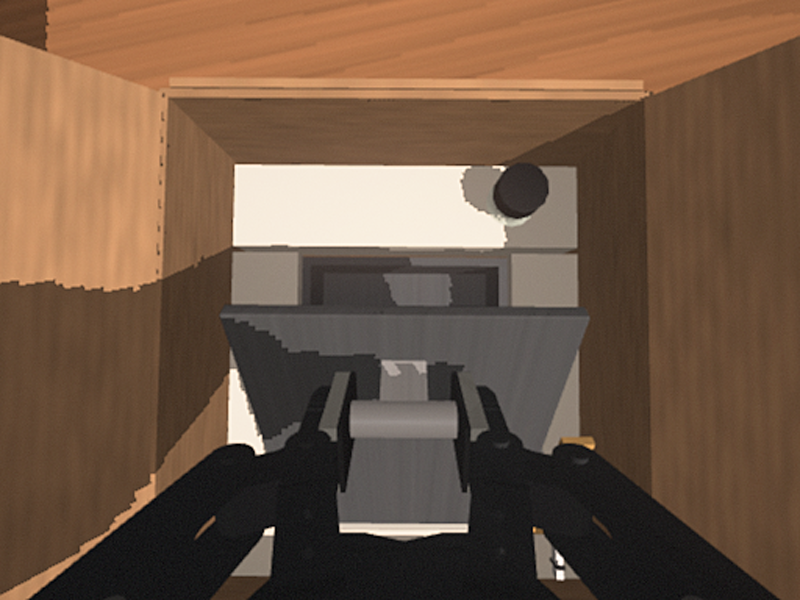

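View pics/w11_135.png

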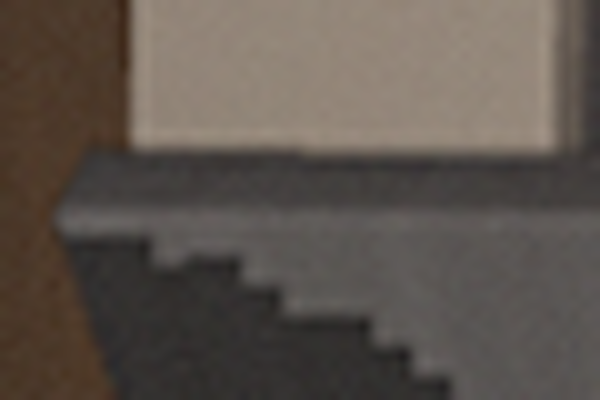

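View pics/s11.png

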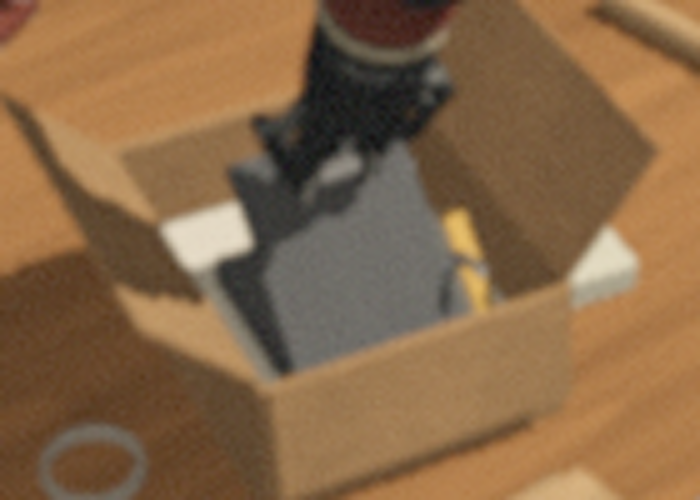

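Run:
```python
from geo import *
import cv2
C=np.load("C.npy");c=calibration("wrist");im=grab_frame('wrist');cv2.imwrite('pics/w12.png',cv2.resize(im[265:300,345:395,::-1],None,fx=12,fy=12,interpolation=cv2.INTER_CUBIC))
for t in (.65,.7,.75,.8):
    print(t,((proj(c,w(C,[cov(t,-.08,.071,-.002),cov(t,-.08,.085,-.002),cov(t,-.08,.071,.002),cov(t,-.08,.085,.002)]))-[345,265]+.5)*12-.5).round().tolist())
s=state();print(s["force"],s["qd"].round(3))
```

```text
0.65 [[146.0, 71.0], [379.0, 71.0], [166.0, 124.0], [402.0, 125.0]]
0.7 [[166.0, 124.0], [402.0, 125.0], [185.0, 181.0], [425.0, 182.0]]
0.75 [[185.0, 181.0], [425.0, 182.0], [204.0, 243.0], [448.0, 244.0]]
0.8 [[204.0, 243.0], [448.0, 244.0], [223.0, 308.0], [471.0, 309.0]]
[  0.35712465  -1.38673433 -11.95828592] [-0.002  0.     0.002  0.001  0.001 -0.001]
```

View pics/w12.png

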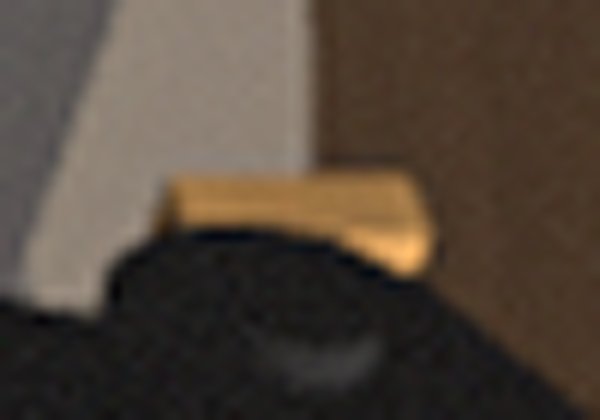

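Run:
```python
from geo import *
C=np.load("C.npy");c=calibration("scene")
for t in (1.75,2,2.2,2.4): print(t,((proj(c,w(C,[flap(1,t,.126),flap(-1,t,.126),flap(-1,t,-.126)]))-[205,150]+.5)*5-.5).round().tolist())
s=state();print(s["t"],s["force"],s["tool_pos"])
```

```text
1.75 [[606.0, 142.0], [228.0, 265.0], [73.0, 36.0]]
2 [[641.0, 140.0], [189.0, 288.0], [38.0, 56.0]]
2.2 [[664.0, 145.0], [160.0, 312.0], [13.0, 77.0]]
2.4 [[684.0, 156.0], [137.0, 338.0], [-7.0, 101.0]]
13.75 [  0.35712465  -1.38673433 -11.95828592] [0.56472533 0.0250084  0.14273985]
```

```bash
python3 -c "
from workcell import *
print(sign_off())"
```

```text
the job is handed in; nothing more can be done
None
```

I folded both flaps out, lifted the cover by its pull to the pointer's angle, and handed the job in at about 13.8 s while still gripping it. No verdict comes back. One high force during the left flap move may count against the run.

**Last checks**

| Item | Measured | Requirement |
|---|---|---|
| Left flap | about 2.15 rad | above 1.75 rad |
| Right flap | about 2.3 rad | above 1.75 rad |
| Cover | about 0.74 rad (edge positions alone gave 0.72) | within 0.09 rad of the pointer |
| Pointer | about 0.74 rad, unmoved (0.735–0.74 before the lift) | shifted less than 8 mm |
| Gripper | closed on the pull, opening 34 mm, arm still | fingers bearing with over 1 N |

- **Force spike:** while I folded the left flap, its edge caught under the gripper. The force reading at the end of that move was about 90 N upward and 32 N sideways. That is below the 120 N wrist limit, but it may have passed the 40 N limit for the gripper's body. The flap then cleared, and I folded the right flap on a higher path with almost no force.
- **Pointer readings that disagreed:** the far scene camera gave about 0.80 rad for the pointer against 0.74 from the wrist camera. I went with the wrist camera because it is several times more sensitive to that angle.
- **Force at the end:** the tool force was about 12 N downward, more than the 4 N or so expected from the cover's spring. I did not find out why.
- **Other objects:** the gem jar, brick and bangle showed no visible shift in the last pictures. I did not check the jar, bowl, hammer and brush at the end.

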